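Hold a tool handle against the sprung ferrule for pinning

TASK

Be a third hand for a colleague who will pin the brass ferrule on: pick up the straight black tool handle, lay it flat on the bed of the pinning fixture with either end between the two guide cheeks, and push it lengthwise against the ferrule until the yellow pointer stands in the green part of the scale (a push of about 8 newtons), never running the head deep into the red part. Keep that push steady for three seconds and finish while still gripping the handle and pressing: do not let go or put it down. Leave the other things on the worktop where they are.

Things in the scene. Friction and masses are not known exactly. Their poses are not given: they have to be found in the camera images.
- tool_handle: Loose straight black moulded tool handle, 28 wide (its x) x 126 long (its y) x 25 high (its z), 0.05 to 0.1 kg, a plain bar with flat ends and underside. Origin at the centre of its underside; lies on the worktop, z up. Either end may go to the ferrule. (The thicker, crooked black motor grip nearby is not wanted.)
- fixture: Fixed aluminium pinning fixture, base 300 (x) x 90 x 10 high; origin under its centre. Bed = its top, z +10, free for x -150 to 0; push along +x (away from the robot) on the line y = 0. Two steel cheeks 12 high on the bed, x +15 to +62, 34 apart inside, flared lead-in from x 0. Then two scale rails 26 high on the bed to x +112, then a post 35 high.
- mouth (a point): Point on the fixture's bed between the lead-ins, at fixture x = 0, y = 0, z = +10; same axes.
- ferrule: Brass ferrule block, 12 (x) x 28 (y) x 24 high (z), carried by the sprung head between the cheeks. Origin at the centre of its front face (the face the handle is pressed on), axes as the fixture's. At rest that face is at fixture x = +40, y = 0, z = +23.
- sprung_head (a joint): Travel in m of the sprung head that carries the ferrule and the yellow pointer, along the fixture's +x: 0 at rest, 0.040 at its hard end. Linear spring, 400 N/m from zero at rest, no friction. Pointer over the scale: white from 0 to 0.012 (under 4.8 N), green from 0.012 to 0.028 (4.8 to 11.2 N), its middle 0.020 = 8 N, red beyond.
- motor_grip: Loose thick crooked black motor grip, 38 x 121 (its y) x 44 high; a bystander that may lie where the handle could lie. (Room: a tall steel rack stands about 0.15 m to the right of the two, from x = 0.48 m on; swing in from the front.)
- spice_jar: Loose spice jar with a pale lid, 44 across, 109 high; bystander. Origin under its centre.
- pepper_mill: Loose wooden pepper mill, 58 across, 160 high; bystander. Origin under its centre.
- small_bowl: Loose white bowl, 115 across, 49 high; bystander. Origin under its centre.
- oil: Loose glass oil bottle with a black pourer, 55 across, 290 high; bystander. Origin under its centre.
- red_jar: Loose glass jar with a red lid, 59 across, 86 high; bystander. Origin under its centre.

How it is judged:
On the way:
1. the gripped handle lies in line on the bed and holds the ferrule pressed with the pointer in the green, steadily for 3 s (value of joint sprung_head between 0.011 and 0.029 m and contact force between tool_handle and ferrule between 3.5 and 13 N and contact force between the fingers and tool_handle above 2 N and y of tool_handle in the frame of fixture between -0.006 and 0.006 m and z of tool_handle in the frame of fixture between 0.006 and 0.018 m and angle between the y axis of tool_handle and the x axis of fixture, either way round below 0.12 rad and angle between tool_handle's own z axis and vertical below 0.12 rad and linear speed of tool_handle below 0.02 m/s), for 3 s.
At the end, for the whole second after the job is handed in: Fingers grip the handle; it lies on the bed (4 mm low to 8 mm high), level and in line within 0.12 rad, within 6 mm of the centre line, at rest, pressing the ferrule with 3.5 to 13 N, head travel 11 to 29 mm (green, 1 mm over either way), kept 3 s and still so (all of step 1); the arm keeps its last pose, push and grip.
It fails at once if the head is pushed deep into the red (more than 34 mm) (value of joint sprung_head above 0.034 m).
It fails at once if a bystander is shifted by more than 30 mm (distance of any of motor_grip, spice_jar, pepper_mill, small_bowl, oil, red_jar from where it was at the start of the episode above 0.03 m).
It also fails if it takes over 51 s, if anything falls off the work surface, if the arm or the gripper's body presses on something with over 40 N, if the wrist force passes 120 N, or if a joint passes its speed limit or range.

ROBOT

A 6-joint arm with a two-finger parallel gripper is mounted at the origin on a cart in front of the work surface, level with it; the furniture and walls round the work are solid. World frame = base frame: x ahead of the robot, y to its left, z up, the work surface at z = 0. Lengths are in m, angles in rad, forces in N, time in s.
With the tool pointing down it reaches from about 0.375 to 0.925 m from the base axis. Payload 5.7 kg.
Tool frame: the origin (TCP) lies at the very end of the fingers, on their centre line; the grasp point (between the pads) lies r.tcp_to_grasp behind it (r.tcp_to_grasp is the distance from the TCP to the grasp point, in m); z points along the fingers, y is the line along which they close (so a half turn about z gives the same grasp; the last joint's range is limited). The gripper opens to 85 mm and grips with 20 to 120 N. Pads are 22 mm wide; open, the fingers measure 114 mm over their backs; the gripper's body (76 mm by 85 mm) begins 54 mm behind the grasp point. The pads swing forward as they close: fully open they stand 13 mm farther back than shut.
Start: joints at [-1.351, 0.359, 1.51, -0, 1.272, -0.115], TCP at [0.197, -0.567, 0.231] pointing down, gripper open.
Joint ranges: [-2.97, 2.97], [-1.01, 2.36], [0.21, 2.38], [-0.96, 4.11], [0.2, 2.71], [-2.98, 2.98]. Speed limits (rad/s): [2.39, 2.39, 3.14, 3.14, 3.14, 3.14].

INTERFACE

Orientations are given as a unit quaternion [x, y, z, w].
In Python, from rig import sense, get_image, ticket, spotter, r gives the robot as it stands.
- The arm moves only by the shell command python3 -m inch 'ROWS'. ROWS is JSON, a list of rows, each a list of 7 numbers: the shift along the tool's x, y, z in mm, then the turn, a rotation vector about the tool's x, y, z in degrees, then the closure in counts, from 0 (fully open) to 255 (shut). In form: [[x, y, z, rx, ry, rz, claw], ...]. A call has 1 to 20 rows; each row shifts and turns the commanded pose from where the row before left it, along the tool's axes as they then stand; what a row does not reach is not made up. A row lasts 1/8 s, in which the tool goes at most 62.5 mm and 10.7 degrees, less where a joint would pass 70% of its speed; a pose out of reach is approached as far as the arm can. A call with a gripper value outside its range is refused whole. The fingers move at their own pace and stop on an object; the grip force is fixed at half the most. Time passes only in rows, so rows that do not move let the fingers close. It gives the time, the measured TCP pose, the force, the opening and the grip force at its end, in the units of the state.
- sense(): the state, without advancing time (a new reading comes with each control period).
- get_image(name): name is "scene" or "top"; returns a dict with "pixels" (480x640x3 uint8, red, green, blue), "range_z" (480x640 float32, m along the optical axis (not along the pixel's ray), 0 where there is no reading), "intrinsics" (3x3 intrinsics, pixels), "world_from_camera" (4x4, takes a point from camera to world coordinates). Camera axes: x right, y down, z forward; pixel columns grow to the right and rows downward; lengths in m; the calibration is good to about 2 mm. A picture is of the moment at which its call begins.
- ticket.hand_in(): hands the job in; it is judged then, once.
Trained networks look in the newest picture that a camera, given by its name, has taken for a name from the list of things; names that differ only in an ending like _2 or _b are one class to them, and where a whole thing is asked for, a point or a joint stands for the part that bears it (a point fixed in the world has none). Each returns a list of dicts, best first, with "p" (0 to 1); they miss things now and then, are a little off and sometimes report something else, mostly with a low value. They report only what shows in the picture. A call takes as long as a camera call.
- spotter.silhouettes(camera, name): "mask" (480x640 bool, what is visible of it) and "xy" ([column, row] in pixels, amid what is visible of it).
The state is a dict: "t": time; "joint_pos": joint angles; "joint_vel": joint speeds; "joint_torque": joint torques, N m; "eef_pos": TCP position; "orientation": TCP orientation; "force": force on the tool from outside, world axes, zero at the start; "wrist_torque": the same for the moment, N m; "opening": finger opening in m; "grip_force": force on a finger pad.
Only numpy, scipy, OpenCV 4.12 (cv2) and the standard library are available. Lean on these libraries where they do the work, as an engineer would, in place of code of your own. Each camera call takes 0.05 s, during which the arm holds its last target. There are 200 camera calls.

## Working session

There is one attempt and no reset: what is moved stays moved. The work goes in short steps, Python scripts to look and compute and a shell command to move; the robot and the scene stay as the last step left them, time stands still between calls to the robot, and variables do not carry over. Pictures are saved under pics/ and viewed, at most 10 in all, crops included, and the job is handed in when it is done.

```bash
ls; mkdir -p pics; cat > h.py <<'E'
import numpy as np, cv2
from rig import sense, get_image, ticket, spotter, r
def pts(im,mask=None):
    z=im["range_z"];K=im["intrinsics"];T=im["world_from_camera"]
    v,u=np.nonzero((z>0)&(mask if mask is not None else True))
    d=z[v,u];c=np.stack([(u-K[0,2])*d/K[0,0],(v-K[1,2])*d/K[1,1],d,np.ones_like(d)])
    return (T@c)[:3].T
E
python3 - <<'E'
from h import *
s=sense();print({k:np.round(v,3) for k,v in s.items()},r.tcp_to_grasp)
for c in("scene","top"):
    im=get_image(c);cv2.imwrite(f"pics/{c}0.png",im["pixels"][:,:,::-1])
    for n in("tool_handle","motor_grip","fixture","ferrule"):
        for d in spotter.silhouettes(c,n)[:2]:
            p=pts(im,d["mask"]);
            if len(p)<5: print(c,n,d["p"],d["xy"],len(p));continue
            q=p[p[:,2]>np.percentile(p[:,2],50)]
            print(c,n,round(d["p"],2),d["xy"],len(p),"med",np.median(p,0).round(3),"lo",np.percentile(p,3,0).round(3),"hi",np.percentile(p,97,0).round(3))
E
```

```text
pics
{'t': np.float64(0.0), 'joint_pos': array([-1.351,  0.359,  1.511, -0.   ,  1.273, -0.115]), 'joint_vel': array([ 0.   , -0.   ,  0.   , -0.002, -0.001,  0.   ]), 'joint_torque': array([ 2.0000e-03, -5.2761e+01, -2.7862e+01,  0.0000e+00,  1.3000e-02,
        0.0000e+00]), 'eef_pos': array([ 0.197, -0.566,  0.23 ]), 'orientation': array([ 0.986,  0.167, -0.   , -0.001]), 'force': array([ 0.62 , -0.767, -0.496]), 'wrist_torque': array([-0.012,  0.012,  0.026]), 'grip_force': np.float64(0.0), 'opening': np.float64(0.085)} 0.0187
scene motor_grip 0.64 [491.9, 251.6] 318 med [ 0.414 -0.356  0.033] lo [ 0.404 -0.386  0.001] hi [ 0.44  -0.324  0.046]
scene fixture 0.81 [323.3, 275.3] 2196 med [0.481 0.13  0.011] lo [0.354 0.047 0.004] hi [0.602 0.214 0.043]
scene ferrule 0.75 [324.4, 254.3] 126 med [0.53  0.104 0.032] lo [0.52  0.087 0.014] hi [0.557 0.119 0.04 ]
top tool_handle 0.55 [387.2, 267.0] 474 med [ 0.485 -0.126  0.025] lo [ 0.454 -0.172  0.014] hi [ 0.519 -0.075  0.03 ]
top motor_grip 0.59 [475.7, 285.8] 597 med [ 0.429 -0.335  0.04 ] lo [ 0.412 -0.382  0.016] hi [ 0.444 -0.273  0.047]
top motor_grip 0.38 [289.6, 267.6] 4101 med [0.489 0.128 0.012] lo [0.364 0.045 0.006] hi [0.615 0.212 0.046]
top fixture 0.77 [289.2, 265.4] 4155 med [0.489 0.128 0.012] lo [0.362 0.046 0.006] hi [0.616 0.212 0.046]
```

View pics/top0.png

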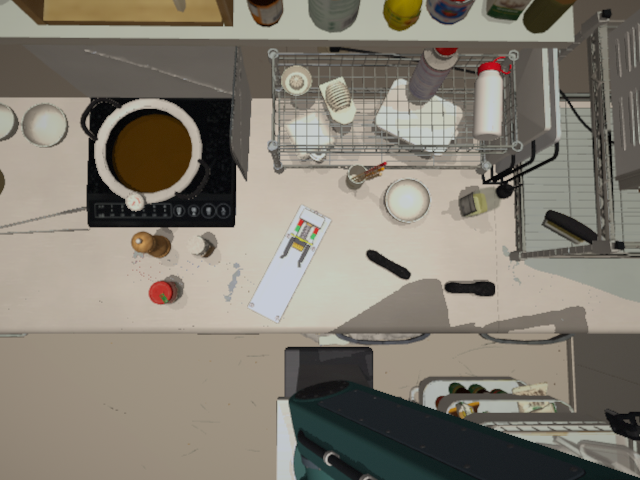

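View pics/scene0.png

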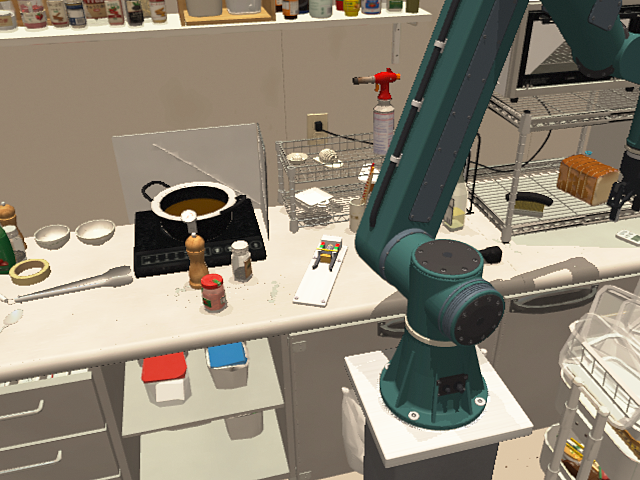

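```bash
python3 - <<'E'
from h import *
im=get_image("top")
f=spotter.silhouettes("top","fixture")[0]["mask"]
h=spotter.silhouettes("top","tool_handle")
for m,zlo,zhi,nm in((f,.004,.05,"fix"),(h[0]["mask"],.018,.035,"handle"),):
    p=pts(im,m);p=p[(p[:,2]>zlo)&(p[:,2]<zhi)]
    c,s,a=cv2.minAreaRect((p[:,:2]*1000).astype(np.float32));print(nm,c,s,a,len(p), np.median(p[:,2]))
    print(cv2.fitLine((p[:,:2]*1000).astype(np.float32),cv2.DIST_L2,0,.01,.01).ravel(), p.mean(0))
# all objects over table
p=pts(im);sel=(p[:,2]>.012)&(p[:,2]<.033)&(abs(p[:,0]-.485)<.08)&(abs(p[:,1]+.126)<.09)
q=p[sel];c,s,a=cv2.minAreaRect((q[:,:2]*1000).astype(np.float32));print("handle region",c,s,a,len(q))
for n in("spice_jar","pepper_mill","small_bowl","oil","red_jar"):
    for d in spotter.silhouettes("top",n)[:1]:
        print(n,round(d["p"],2),d["xy"],np.median(pts(im,d["mask"]),0).round(3))
E
```

```text
fix (490.27789306640625, 128.26483154296875) (89.33476257324219, 298.2912902832031) 63.14270782470703 3950 0.011905715044808862
[ 8.8684887e-01 -4.6205956e-01  4.8929495e+02  1.2881287e+02] [0.48929495 0.12881287 0.016435  ]
handle (486.8514099121094, -123.27120971679688) (123.32412719726562, 26.087190628051758) 59.469356536865234 450 0.02481546265455581
[   0.50705034    0.8619165   487.1886     -122.45734   ] [ 0.48718859 -0.12245734  0.02480976]
handle region (487.12127685546875, -123.13446044921875) (125.58381652832031, 27.349693298339844) 60.561492919921875 481
spice_jar 0.59 [198.5, 247.4] [0.528 0.337 0.107]
pepper_mill 0.7 [152.0, 244.3] [0.531 0.449 0.117]
small_bowl 0.95 [408.0, 199.0] [ 0.653 -0.177  0.02 ]
oil 0.71 [482.6, 197.6] [ 0.633 -0.324  0.143]
red_jar 0.7 [165.0, 294.9] [0.417 0.421 0.086]
```

The top view shows the straight handle at about (387,264), the crooked grip at (470,288) and the fixture running from (265,315) to (315,212), with the ferrule at its far end. The scene view is mostly blocked by the arm, but the fixture is visible at (322,270). The measured sizes match: 125x27 for the handle and 298x89 for the fixture, whose yaw is about -27°. I'll grip 35 mm beyond the handle's centre, on its far half, so the near end leads into the ferrule.

```bash
cat >> h.py <<'E'
from scipy.spatial.transform import Rotation as R
def todo(xyz,yaw):
    s=sense();q=R.from_quat(s["orientation"]);M=q.as_matrix()
    a=np.radians(yaw);x=np.array([np.cos(a),np.sin(a),0]);z=np.array([0,0,-1.]);G=np.stack([x,np.cross(z,x),z],1)
    d=np.array(xyz)-s["eef_pos"]
    print("t",round(float(s["t"]),2),"pos",s["eef_pos"].round(4),"yaw",np.degrees(np.arctan2(M[1,0],M[0,0])).round(2),"F",s["force"].round(1),"open",round(float(s["opening"]),4),"grip",s["grip_force"])
    print("shift now",(M.T@d*1000).round(1),"turn",np.degrees((q.inv()*R.from_matrix(G)).as_rotvec()).round(2),"shift after turn",(G.T@d*1000).round(1))
E
python3 -m inch '[[0,0,0,0,0,-10.15,0],[0,0,0,0,0,-10.15,0],[0,0,0,0,0,-10.15,0],[0,0,0,0,0,-10.15,0],[47,2.3,0,0,0,0,0],[47,2.3,0,0,0,0,0],[47,2.3,0,0,0,0,0],[47,2.3,0,0,0,0,0],[47,2.3,0,0,0,0,0],[47,2.3,0,0,0,0,0],[47,2.3,0,0,0,0,0],[47,2.3,0,0,0,0,0],[47,2.3,0,0,0,0,0],[47,2.3,0,0,0,0,0],[47,2.3,0,0,0,0,0],[47,2.3,0,0,0,0,0],[0,0,50,0,0,0,0],[0,0,50,0,0,0,0],[0,0,0,0,0,0,0]]'
python3 - <<'E'
from h import *
todo([.5045,-.0925,.004],59.8)
im=get_image("scene");cv2.imwrite("pics/s1.png",im["pixels"][:,:,::-1])
for n in("fixture","tool_handle"):
    for d in spotter.silhouettes("scene",n)[:1]:
        p=pts(im,d["mask"]);p=p[(p[:,2]>.004)&(p[:,2]<.05)]
        print(n,d["p"],cv2.minAreaRect((p[:,:2]*1000).astype(np.float32)),len(p))
# fixture fine: ferrule/base via top
im=get_image("top");f=spotter.silhouettes("top","fixture")[0]["mask"]
p=pts(im,f);b=p[(p[:,2]>.005)&(p[:,2]<.016)];print(np.median(b[:,2]),cv2.minAreaRect((b[:,:2]*1000).astype(np.float32)))
a=np.radians(-26.9);u=np.array([np.cos(a),np.sin(a)]);v=np.array([-u[1],u[0]])
l=(p[:,:2]-[.4903,.1283]);X=l@u*1000;Y=l@v*1000
for lo in range(-150,150,30):
    m=(X>lo)&(X<lo+30);print(lo,m.sum(),np.percentile(Y[m],[1,99]).round(1),"high:",np.sort(Y[m&(p[:,2]>.017)]).round(0)[[0,-1]] if (m&(p[:,2]>.017)).any() else "")
E
```

```text
t: 3.28
eef_pos: [0.5017, -0.092, 0.1285]
orientation: [0.867, 0.499, -0.003, -0.003]
force: [-0.1, 0.1, 0.7]
opening: 0.0851
grip_force: 0.0
t 3.27 pos [ 0.5017 -0.092   0.1285] yaw 59.8 F [-0.1  0.1  0.7] open 0.0851 grip 0.0
shift now [  1.1   3.6 124.5] turn [-0.45  0.09  0.  ] shift after turn [  0.9   2.7 124.5]
fixture 0.73 ((489.23028564453125, 171.48403930664062), (63.75947570800781, 279.9575500488281), 74.76997375488281) 801
tool_handle 0.6 ((498.93109130859375, -96.04472351074219), (56.49590301513672, 29.074115753173828), 53.45750045776367) 77
0.010854618081087009 ((491.0450439453125, 127.91870880126953), (90.72630310058594, 299.8439636230469), 62.594966888427734)
-150 393 [-43.1  44.1] high: [-39.  33.]
-120 425 [-44.   45.1] high: [ 1. 30.]
-90 417 [-43.5  44. ] high: [31. 31.]
-60 414 [-43.6  44.5] high: [-32. -24.]
-30 424 [-43.4  46.9] high: [8. 8.]
0 405 [-43.1  44.4] high: [-28.  27.]
30 417 [-44.   43.7] high: [-39.  30.]
60 401 [-43.6  43.6] high: [-41.  35.]
90 414 [-42.3  42.2] high: [-30.  39.]
120 360 [-45.4  42.8] high: [-35.  34.]
```

```bash
python3 -m inch '[[1,3,20,-0.4,0,0,0],[0,0,40,0,0,0,0],[0,0,35,0,0,0,0],[0,0,20,0,0,0,0],[0,0,9,0,0,0,0],[0,0,0,0,0,0,0],[0,0,0,0,0,0,0]]'
python3 - <<'E'
from h import *
todo([.5045,-.0925,.004],59.8)
E
```

```text
t: 4.4
eef_pos: [0.5096, -0.0945, 0.0085]
orientation: [0.867, 0.498, 0.002, 0.004]
force: [-0.7, 0.3, 0.3]
opening: 0.085
grip_force: 0.0
t 4.4 pos [ 0.5096 -0.0945  0.0085] yaw 59.78 F [-0.7  0.3  0.3] open 0.085 grip 0.0
shift now [-0.8 -5.5  4.4] turn [ 0.52 -0.03 -0.02] shift after turn [-0.8 -5.4  4.5]
```

```bash
python3 -m inch '[[0,-5,4,0.5,0,0,0],[0,0,0,0,0,0,0],[0,0,0,0,0,0,120],[0,0,0,0,0,0,200],[0,0,0,0,0,0,230],[0,0,0,0,0,0,255],[0,0,0,0,0,0,255],[0,0,0,0,0,0,255],[0,0,0,0,0,0,255],[0,0,0,0,0,0,255]]'
python3 - <<'E'
from h import *
todo([.5045,-.0925,.004],59.8)
E
```

```text
t: 5.65
eef_pos: [0.5047, -0.0918, 0.0036]
orientation: [0.867, 0.498, -0.0, -0.0]
force: [0.3, -0.9, 5.3]
opening: 0.0268
grip_force: 59.6
t 5.65 pos [ 0.5047 -0.0918  0.0036] yaw 59.79 F [ 0.3 -0.9  5.3] open 0.0268 grip 59.59892392158508
shift now [-0.7  0.1 -0.4] turn [-0.05 -0.01 -0.01] shift after turn [-0.7  0.1 -0.4]
```

```bash
python3 -m inch '[[0,0,-15,0,0,0,255],[0,0,-35,0,0,0,255],[0,0,-40,0,0,0,255],[0,0,0,0,0,-9.33,255],[0,0,0,0,0,-9.33,255],[0,0,0,0,0,-9.33,255],[0,0,0,0,0,-9.33,255],[0,0,0,0,0,-9.33,255],[0,0,0,0,0,-9.33,255],[0,0,0,0,0,-9.33,255],[0,0,0,0,0,-9.33,255],[0,0,0,0,0,-9.33,255],[0,0,0,0,0,-9.33,255],[0,0,0,0,0,0,255],[0,0,0,0,0,0,255],[0,0,0,0,0,0,255]]'
python3 - <<'E'
from h import *
todo([.3951,.1767,.0936],153.1)
im=get_image("top");cv2.imwrite("pics/t2.png",cv2.resize(im["pixels"][150:350,250:520,::-1],None,fx=2.5,fy=2.5))
E
```

```text
t: 7.65
eef_pos: [0.5043, -0.0918, 0.0934]
orientation: [0.234, 0.972, 0.0, -0.001]
force: [0.1, -0.1, -1.1]
opening: 0.0267
grip_force: 58.9
t 7.65 pos [ 0.5043 -0.0918  0.0934] yaw 152.98 F [ 0.1 -0.1 -1.1] open 0.0267 grip 58.85784387588501
shift now [2.193e+02 1.895e+02 2.000e-01] turn [ 0.01 -0.11 -0.12] shift after turn [ 2.189e+02  1.900e+02 -2.000e-01]
```

View pics/t2.png

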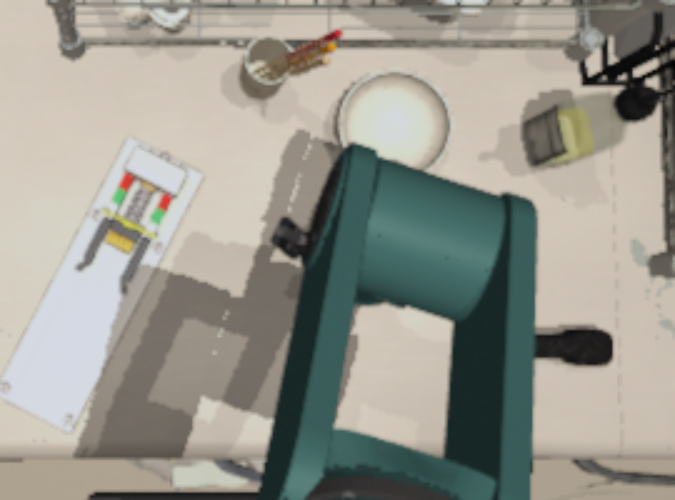

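The arm now hides the handle from above. The fixture is clear at crop (30-200, 140-430), and the lead-ins open toward the near left. The wrist reads about 1 N of load, so the handle is held. Next I'll carry it over the near half of the bed.

```bash
python3 -m inch '[[15,13,0,0,0,0,255],[28,24,0,0,0,-0.12,255],[31,27,0,0,0,0,255],[31,27,0,0,0,0,255],[31,27,0,0,0,0,255],[31,27,0,0,0,0,255],[31,27,0,0,0,0,255],[21,18,0,0,0,0,255],[0,0,0,0,0,0,255],[0,0,20,0,0,0,255],[0,0,30,0,0,0,255],[0,0,15,0,0,0,255],[0,0,0,0,0,0,255],[0,0,0,0,0,0,255],[0,0,0,0,0,0,255]]'
python3 - <<'E'
from h import *
todo([.3951,.1767,.0136],153.1)
for c in("top","scene"):
    im=get_image(c);b=im["pixels"]
    b=b[180:360,180:390] if c=="top" else b[200:340,250:440]
    cv2.imwrite(f"pics/{c}3.png",cv2.resize(b[:,:,::-1],None,fx=3.2,fy=3.2))
E
```

```text
t: 9.57
eef_pos: [0.3952, 0.1767, 0.0294]
orientation: [0.232, 0.973, 0.001, -0.0]
force: [0.8, 0.4, -0.2]
opening: 0.0266
grip_force: 59.0
t 9.57 pos [0.3952 0.1767 0.0294] yaw 153.19 F [ 0.8  0.4 -0.2] open 0.0266 grip 58.99566113948822
shift now [ 0.1 -0.1 15.8] turn [ 0.07 -0.04  0.09] shift after turn [ 0.1 -0.1 15.8]
```

View pics/top3.png

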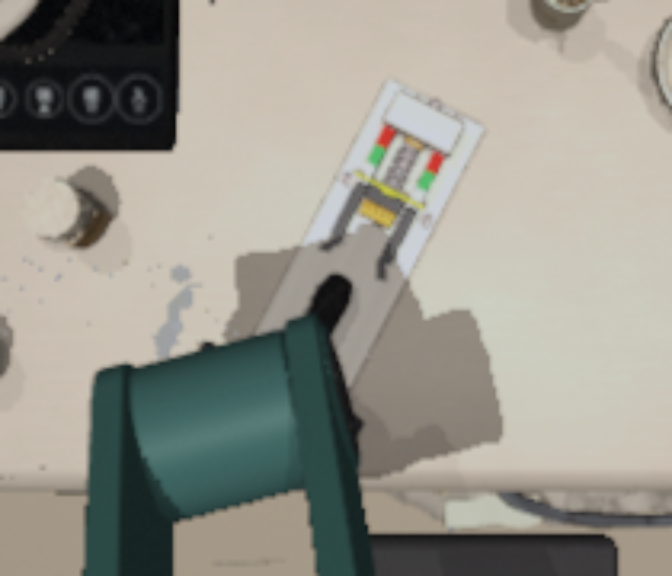

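View pics/scene3.png

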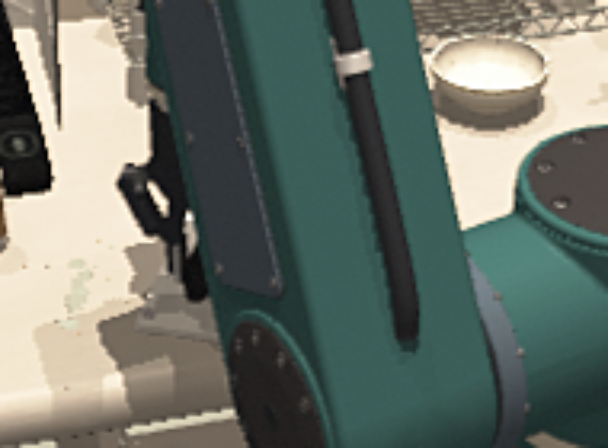

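The top view shows the handle's front end at crop (335,280), just ahead of the lead-ins at (330,245) and (383,270), and maybe slightly left of the centre line. The scene view is blocked. I'll measure the offset from depth.

```bash
cat >> h.py <<'E'
def fx(p,yaw=-26.9,c=(.4905,.1283)):
    a=np.radians(yaw);u=np.array([np.cos(a),np.sin(a)]);v=np.array([-u[1],u[0]])
    l=p[:,:2]-np.array(c);return np.c_[l@u,l@v,p[:,2]]*1000
def front(zlo,zhi):
    im=get_image("top");q=pts(im);rgb=im["pixels"][im["range_z"]>0].astype(int).max(1)
    f=fx(q);m=(f[:,0]>-60)&(f[:,0]<30)&(abs(f[:,1])<22)&(f[:,2]>zlo)&(f[:,2]<zhi)&(rgb<70)
    h=f[m];print("handle n",len(h),"x",np.percentile(h[:,0],[1,99]).round(1),"z",np.median(h[:,2]).round(1))
    for lo in range(-60,30,6):
        k=h[(h[:,0]>=lo)&(h[:,0]<lo+6)]
        if len(k)>4: print(lo,len(k),k[:,1].min().round(1),k[:,1].max().round(1))
    # cheeks & ferrule
    m=(f[:,0]>15)&(f[:,0]<38)&(f[:,2]>16)&(f[:,2]<30)&(abs(f[:,1])<40);k=f[m]
    for s in(-1,1):
        w=k[k[:,1]*s>0]; print("cheek",s,len(w),(w[:,1].min().round(1),w[:,1].max().round(1)) if len(w) else "")
    m=(f[:,0]>35)&(f[:,0]<62)&(f[:,2]>30)&(abs(f[:,1])<20);k=f[m];print("ferrule",len(k),np.percentile(k,[2,98],0).round(1) if len(k) else "")
E
python3 - <<'E'
from h import *
front(25,65)
E
```

```text
handle n 156 x [-51.7  -9.4] z 50.5
-54 7 -12.1 -2.5
-48 22 -12.2 10.8
-42 22 -12.0 11.1
-36 29 -13.0 12.1
-30 24 -12.8 12.2
-24 24 -11.0 10.8
-18 19 -10.5 8.9
-12 8 -6.8 6.0
cheek -1 38 (np.float64(-27.2), np.float64(-7.9))
cheek 1 37 (np.float64(16.7), np.float64(29.9))
ferrule 96 [[ 41.1 -14.1  31.7]
 [ 61.3  13.1  41.1]]
```

```bash
python3 -m inch '[[0,0,8,0,0,0,255],[0,0,5,0,0,0,255],[0,0,2,0,0,0,255],[0,0,0,0,0,0,255],[0,0,0,0,0,0,255],[0,0,0,0,0,0,255]]'
python3 - <<'E'
from h import *
todo([.3951,.1767,.0136],153.1)
E
```

```text
t: 10.48
eef_pos: [0.3945, 0.1767, 0.0136]
orientation: [0.232, 0.973, 0.0, -0.001]
force: [-1.2, -0.1, 0.9]
opening: 0.0269
grip_force: 59.2
t 10.47 pos [0.3945 0.1767 0.0136] yaw 153.2 F [-1.2 -0.1  0.9] open 0.0269 grip 59.227779507637024
shift now [-0.5  0.3  0. ] turn [ 0.   -0.11  0.1 ] shift after turn [-0.5  0.3  0. ]
```

```bash
python3 -m inch '[[-4,0,0,0,0,0,255],[-5,0,0,0,0,0,255],[-5,0,0,0,0,0,255],[-5,0,0,0,0,0,255],[-5,0,0,0,0,0,255],[-5,0,0,0,0,0,255],[-4,0,0,0,0,0,255],[-3,0,0,0,0,0,255],[0,0,0,0,0,0,255],[0,0,0,0,0,0,255],[0,0,0,0,0,0,255]]'
python3 - <<'E'
from h import *
todo([.3951+.036*.8918,.1767-.036*.4524,.0136],153.1)
front(25,50)
E
```

```text
t: 11.85
eef_pos: [0.4266, 0.1605, 0.0137]
orientation: [0.232, 0.973, 0.0, -0.001]
force: [-0.7, 0.1, -0.2]
opening: 0.027
grip_force: 59.1
t 11.85 pos [0.4266 0.1605 0.0137] yaw 153.21 F [-0.7  0.1 -0.2] open 0.027 grip 59.06575620174408
shift now [-0.6  0.2  0.1] turn [ 0.01 -0.1   0.11] shift after turn [-0.6  0.2  0.1]
handle n 89 x [ 0.3 25.6] z 34.6
0 15 -13.0 11.3
6 27 -12.0 12.8
12 22 -11.9 18.9
18 18 -8.5 21.3
24 6 -20.6 6.1
cheek -1 39 (np.float64(-37.5), np.float64(-2.7))
cheek 1 37 (np.float64(16.0), np.float64(26.2))
ferrule 98 [[ 41.  -14.   31.9]
 [ 61.4  13.   41.5]]
```

```bash
python3 -m inch '[[-4,0,0,0,0,0,255],[-4,0,0,0,0,0,255],[-3,0,0,0,0,0,255],[-3,0,0,0,0,0,255],[-3,0,0,0,0,0,255],[-3,0,0,0,0,0,255],[-2,0,0,0,0,0,255],[0,0,0,0,0,0,255],[0,0,0,0,0,0,255],[0,0,0,0,0,0,255]]'
python3 - <<'E'
from h import *
todo([.3951+.068*.8918,.1767-.068*.4524,.0136],153.1)
front(25,50)
E
```

```text
t: 13.15
eef_pos: [0.4456, 0.1506, 0.0136]
orientation: [0.232, 0.973, 0.0, -0.001]
force: [-4.9, 3.5, 3.8]
opening: 0.027
grip_force: 59.6
t 13.15 pos [0.4456 0.1506 0.0136] yaw 153.2 F [-4.9  3.5  3.8] open 0.027 grip 59.63974177837372
shift now [-11.1   0.4  -0.1] turn [-0.02 -0.16  0.1 ] shift after turn [-11.1   0.4  -0. ]
handle n 6 x [10.  29.7] z 31.7
cheek -1 25 (np.float64(-38.6), np.float64(-18.3))
cheek 1 42 (np.float64(9.8), np.float64(27.8))
ferrule 97 [[ 35.5 -14.1  31.5]
 [ 61.3  13.2  39.9]]
```

```bash
python3 -m inch '[[-3,0,0,0,0,0,255],[-2,0,0,0,0,0,255],[0,0,0,0,0,0,255],[0,0,0,0,0,0,255],[0,0,0,0,0,0,255]]'
python3 - <<'E'
from h import *
todo([.3951+.068*.8918,.1767-.068*.4524,.0136],153.1)
im=get_image("top")
cv2.imwrite("pics/t5.png",cv2.resize(im["pixels"][200:275,270:340,::-1],None,fx=8,fy=8,interpolation=cv2.INTER_CUBIC))
f=np.full((480,640,3),np.nan);z=im["range_z"];f[z>0]=fx(pts(im))
p=im["pixels"].astype(int);y=(p[...,0]>150)&(p[...,1]>150)&(p[...,2]<90)&(abs(f[...,1])<45)&(f[...,0]>40)&(f[...,0]<100)
print("yellow",y.sum(),np.median(f[y],0).round(1))
g=(p[...,1]>p[...,0]+50)&(abs(f[...,1])<45)&(f[...,0]>40)&(f[...,0]<120);print("green",np.percentile(f[g][:,0],[5,50,95]).round(1))
E
```

```text
t: 13.82
eef_pos: [0.4493, 0.1485, 0.0136]
orientation: [0.232, 0.973, 0.0, -0.002]
force: [-6.4, 5.0, 6.1]
opening: 0.027
grip_force: 60.0
t 13.82 pos [0.4493 0.1485 0.0136] yaw 153.2 F [-6.4  5.   6.1] open 0.027 grip 60.04148840904236
shift now [-6.9  0.6 -0.1] turn [-0.04 -0.23  0.1 ] shift after turn [-6.9  0.6 -0. ]
yellow 5 [79.8 10.5 42.7]
green [83.7 88.8 93.3]
```

View pics/t5.png

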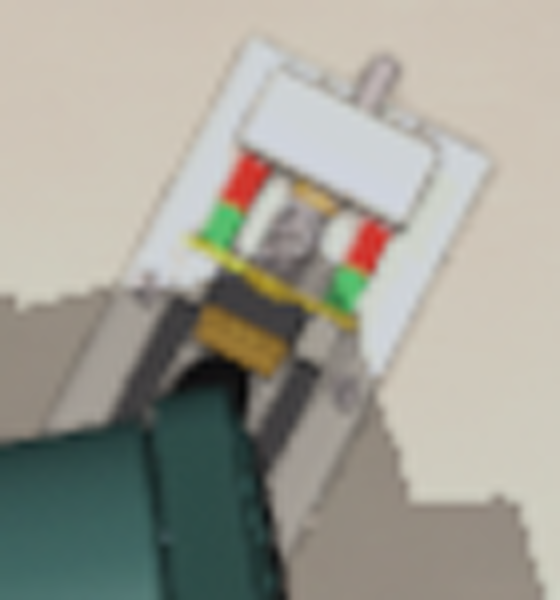

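The pointer (crop 190-355, 240-320) stands right at the white/green edge, so travel is about 12 mm. The wrist force reads higher than that because of friction on the bed. I need about 7 to 8 mm more.

```bash
python3 -m inch '[[-2,0,-0.2,0,0,0,255],[-2,0,-0.2,0,0,0,255],[-2,0,0,0,0,0,255],[-1.5,0,0,0,0,0,255],[0,0,0,0,0,0,255],[0,0,0,0,0,0,255],[0,0,0,0,0,0,255],[0,0,0,0,0,0,255]]'
python3 - <<'E'
from h import *
todo([.3951+.068*.8918,.1767-.068*.4524,.0136],153.1)
im=get_image("top")
cv2.imwrite("pics/t6.png",cv2.resize(im["pixels"][200:275,270:340,::-1],None,fx=8,fy=8,interpolation=cv2.INTER_CUBIC))
E
```

```text
t: 14.88
eef_pos: [0.4554, 0.1453, 0.0136]
orientation: [0.232, 0.973, 0.0, -0.003]
force: [-6.7, 5.9, 2.8]
opening: 0.0268
grip_force: 59.7
t 14.88 pos [0.4554 0.1453 0.0136] yaw 153.21 F [-6.7  5.9  2.8] open 0.0268 grip 59.72992300987244
shift now [-0.   0.7 -0. ] turn [-0.07 -0.29  0.11] shift after turn [-0.   0.7 -0. ]
```

View pics/t6.png

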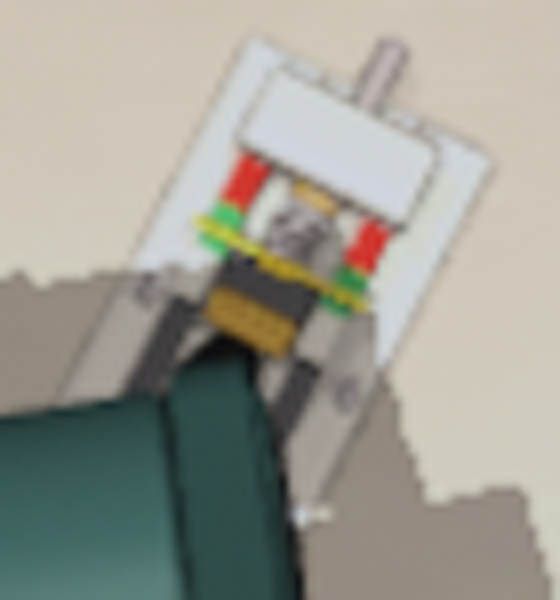

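The pointer (crop 200-365, 220-305) now stands in the middle of the green, and the force along the push is about 8.6 N. I'll hold here.

```bash
python3 -m inch '[[0,0,0,0,0,0,255],[0,0,0,0,0,0,255],[0,0,0,0,0,0,255],[0,0,0,0,0,0,255],[0,0,0,0,0,0,255],[0,0,0,0,0,0,255],[0,0,0,0,0,0,255],[0,0,0,0,0,0,255],[0,0,0,0,0,0,255],[0,0,0,0,0,0,255],[0,0,0,0,0,0,255],[0,0,0,0,0,0,255],[0,0,0,0,0,0,255],[0,0,0,0,0,0,255],[0,0,0,0,0,0,255],[0,0,0,0,0,0,255],[0,0,0,0,0,0,255],[0,0,0,0,0,0,255]]'
python3 -m inch '[[0,0,0,0,0,0,255],[0,0,0,0,0,0,255],[0,0,0,0,0,0,255],[0,0,0,0,0,0,255],[0,0,0,0,0,0,255],[0,0,0,0,0,0,255],[0,0,0,0,0,0,255],[0,0,0,0,0,0,255],[0,0,0,0,0,0,255],[0,0,0,0,0,0,255],[0,0,0,0,0,0,255],[0,0,0,0,0,0,255],[0,0,0,0,0,0,255],[0,0,0,0,0,0,255],[0,0,0,0,0,0,255],[0,0,0,0,0,0,255],[0,0,0,0,0,0,255],[0,0,0,0,0,0,255]]'
python3 - <<'E'
from h import *
im=get_image("top")
cv2.imwrite("pics/t7.png",cv2.resize(im["pixels"][200:275,270:340,::-1],None,fx=8,fy=8,interpolation=cv2.INTER_CUBIC))
E
```

```text
t: 17.18
eef_pos: [0.4553, 0.1453, 0.0136]
orientation: [0.232, 0.973, 0.0, -0.003]
force: [-6.3, 6.4, 3.1]
opening: 0.0269
grip_force: 59.7
t: 19.42
eef_pos: [0.4553, 0.1453, 0.0136]
orientation: [0.232, 0.973, 0.0, -0.003]
force: [-5.6, 6.7, 3.0]
opening: 0.0268
grip_force: 59.7
```

View pics/t7.png

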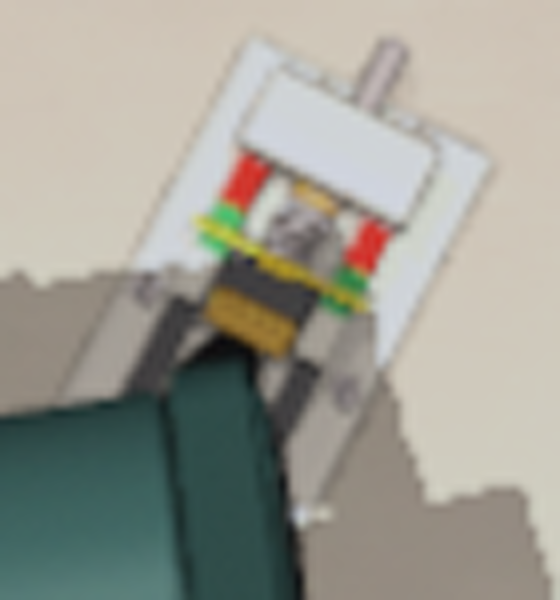

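The picture hasn't changed: after 4.5 s the pointer is still in mid-green and the grip is steady, so I'm handing in.

```bash
python3 -c "
from rig import ticket
print(ticket.hand_in())"
```

```text
the job is handed in; nothing more can be done
None
```

I handed the job in with the handle still gripped on the bed and pressing the ferrule at about 8 N, after the pointer had stayed in mid-green for about 4.5 s; the hand-in returned no verdict.

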